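Clear the office desk before the air treatment

ROBOT

A 6-joint arm with a two-finger parallel gripper is mounted at the origin on the work surface. World frame = base frame: x ahead of the robot, y to its left, z up, the work surface at z = 0. Lengths are in m, angles in rad, forces in N, time in s.
With the tool pointing down it reaches from about 0.4 to 0.825 m from the base axis. Payload 7 kg.
Tool frame: the origin (TCP) lies at the centre of the arm's flange, where the gripper is bolted on; the fingertips stand 178 mm ahead of it and the grasp point (between the pads) lies 159 mm ahead of it; z points along the fingers, y is the direction in which the jaws open and shut (so a half turn about z gives the same grasp; the last joint's range is limited). The gripper opens to 88 mm and grips with 3 to 60 N. Pads are 19 mm wide; open, the fingers measure 130 mm over their backs; the gripper's body (78 mm by 193 mm) begins 47 mm behind the grasp point.
Start: joints at [-1.02, 0.359, 0.012, 0, -1.224, -0.288], TCP at [0.175, -0.652, 0.405] pointing down, gripper open.
Joint ranges: [-3.07, 3.07], [-1.43, 2.12], [-1.02, 1.25], [-3.03, 1.67], [-3.05, -0], [-3.03, 3.03]. Speed limits (rad/s): [2.39, 2.39, 3.01, 3.14, 3.14, 3.14].

INTERFACE

Orientations are given as [roll, pitch, yaw] about the fixed x, y, z axes, in that order (R = Rz(yaw) Ry(pitch) Rx(roll)).
In Python, from station import arm gives the robot as it stands.
- The arm moves only by the shell command python3 -m handwheel 'ROWS' [OPENING] [FORCE]. ROWS is JSON, a list of rows, each a list of 4 numbers: the shift along the world's x, y, z in cm, then the turn about the world's z in rad. In form: [[dx, dy, dz, yaw], ...]. A call has 1 to 20 rows; each row shifts and turns the commanded pose from where the row before left it; what a row does not reach is not made up. A row lasts 1/10 s, in which the tool goes at most 50 mm and 8.59 degrees, less where a joint would pass 70% of its speed; a pose out of reach is approached as far as the arm can. A call is refused whole if a number of a shift passes 5 or a number of a turn 0.15, either way. A call with a gripper value outside its range is refused whole. OPENING is the closure, from 0 (fully open) to 1 (shut), set as the call begins (- or left out, the last holds). The fingers move at their own pace and stop on an object; FORCE is the grip in N (left out, the last holds). Time passes only in rows, so rows that do not move let the fingers close. It gives the time, the measured TCP pose, the force and the opening at its end, in the units of the state.
- arm.get_state(): the state, without advancing time (a new reading comes with each control period).
- arm.grab_frame(name): name is "scene" or "top" or "wrist"; returns a dict with "image" (480x640x3 uint8, red, green, blue), "depth" (480x640 float32, m along the optical axis (not along the pixel's ray), 0 where there is no reading), "vfov" (degrees; the focal length in pixels is half the picture's height over the tangent of half this angle, whatever the lens; pixels are square), "cx", "cy" (the principal point, pixels), "rvec" (rotation vector, rad) and "tvec" (3), from world to camera coordinates, as OpenCV has them. Camera axes: x right, y down, z forward; pixel columns grow to the right and rows downward; lengths in m; the calibration is good to about 2 mm. A picture is of the moment at which its call begins.
- arm.job_done(): hands the job in, once; it reports no verdict.
The state is a dict: "t": time; "q": joint angles; "qd": joint speeds; "joint_efforts": joint torques, N m; "eef_pos": TCP position; "ee_rot": TCP orientation; "force": force on the tool from outside, world axes, zero at the start; "moment": the same for the moment, N m; "width": finger opening in m.
Only numpy, scipy, OpenCV 4.12 (cv2) and the standard library are available. Lean on these libraries where they do the work, as an engineer would, in place of code of your own. Each camera call takes 0.05 s, during which the arm holds its last target.

TASK

Clear the small things off this desk before it is sprayed: put the two battery cells upright in the two-bay tray, one cell in each bay; the stapler on its base, lengthwise in the long tray; and the tape roll flat in the round dish. One cell is still sunk in the charger, so press the charger's ejector lever fully down to raise it first. Set everything down gently, do not drop it, and let go.

Things in the scene. Friction and masses are not known exactly. Their poses are not given: they have to be found in the camera images.
- charged_cell: Battery cell sunk upright in the charger's pocket: steel cylinder with a black sleeve, 26 mm diameter, 50 mm tall (the last 2 mm a small brass pole), 0.05 to 0.09 kg. Origin: centre of its underside, z up along its axis. Seated, its underside is 12 mm above the desk and its body ends level with the charger's top, only the thin 2 mm pole above it; raised by the ejector its body stands about 26 mm proud.
- loose_cell: A second identical battery cell (26 mm diameter, 50 mm tall) standing upright on the desk. Origin: centre of its underside, z up.
- stapler: Black desk stapler standing on its base, about 0.18 kg: base 130 x 34 mm and 8 mm thick, upper arm 124 mm long, 26 mm wide with flat upright sides from 22 to 48 mm above the underside (the place to grip). Origin: centre of the underside; x along its length, y across it, z up.
- tape_roll: Brown tape roll lying flat: outer diameter 50 mm, hole 27 mm, 19 mm tall, about 0.04 kg. Origin: centre of its underside, z up along the hole.
- charger: Fixed white charger block, 72 x 72 mm and 60 mm tall, with one round pocket in the middle of its top (29.5 mm diameter) and a grey box 30 mm deep, 40 mm tall behind it (+x side). Origin: centre of the white block's underside, on the pocket's axis at desk height; its -x side carries the ejector lever.
- ejector (a joint): Ejector lever of the charger, rad: 0 = as found, lever tilted up, cell sunk; 0.5 = fully pressed down, cell raised by 26 mm. Hinged along the charger's y at x -41 mm, height 50 mm. Needs about 3 to 5 N downward on its pad and stays where it is left (friction).
- ejector_pad (a point): Top of the lever's dark rubber pad (26 x 40 mm), the place to press straight down. In the charger's frame it begins at x -86 mm, y 0, height 65 mm, and sinks about 24 mm to a height of about 41 mm at full travel.
- two_bay_tray: Fixed grey rectangular tray, 84 (x) x 140 (y) mm outside, walls 4 mm thick and 14 mm high, floor 4 mm thick, with a 4 mm cross wall at y = 0 (14 mm high) that makes two bays, each 76 x 64 mm, centred at y = +34 and -34 mm. Origin: centre of its underside.
- long_tray: Fixed grey long plain tray without cross wall, 78 (x) x 180 (y) mm outside, walls 4 mm thick and 14 mm high, floor 4 mm thick. Its length runs along y. Origin: centre of its underside.
- round_dish: Fixed grey round shallow dish, 118 mm across the rim, 108 mm at the foot, 14 mm high, wall 3 mm, floor 4 mm thick. Origin: centre of its underside.

How it is judged:
On the way:
1. the ejector lever is pressed down and the sunk cell has risen in its pocket (value of joint ejector above 0.42 rad and z of charged_cell in the frame of charger above 0.031 m), for 0.2 s.
At the end, for the whole second after the job is handed in: Cells upright on the floor of the two-bay tray, one per bay; stapler on its base on the long tray's floor, lengthwise within 0.35 rad, within 20 mm across and 26 mm along of centre; tape roll flat in the round dish within 34 mm of its centre; all released and at rest (x of charged_cell in the frame of two_bay_tray between -0.028 and 0.028 m and z of charged_cell in the frame of two_bay_tray between 0 and 0.009 m and angle between each of charged_cell, loose_cell's own z axis and vertical below 0.15 rad and x of loose_cell in the frame of two_bay_tray between -0.028 and 0.028 m and z of loose_cell in the frame of two_bay_tray between 0 and 0.009 m and ((y of charged_cell in the frame of two_bay_tray between 0.013 and 0.056 m and y of loose_cell in the frame of two_bay_tray between -0.056 and -0.013 m) or (y of charged_cell in the frame of two_bay_tray between -0.056 and -0.013 m and y of loose_cell in the frame of two_bay_tray between 0.013 and 0.056 m)) and x of stapler in the frame of long_tray between -0.02 and 0.02 m and y of stapler in the frame of long_tray between -0.026 and 0.026 m and z of stapler in the frame of long_tray between 0 and 0.009 m and angle between each of stapler, tape_roll's own z axis and vertical below 0.12 rad and angle between the x axis of stapler and the y axis of long_tray, either way round below 0.35 rad and horizontal distance between tape_roll and round_dish below 0.034 m and z of tape_roll in the frame of round_dish between 0 and 0.009 m and contact force between the fingers and charged_cell below 0.05 N and contact force between the fingers and loose_cell below 0.05 N and contact force between the fingers and stapler below 0.05 N and contact force between the fingers and tape_roll below 0.05 N and linear speed of each of charged_cell, loose_cell, stapler, tape_roll below 0.02 m/s); the robot touches nothing.
It fails at once if a thing was dropped: moving faster than 0.8 m/s with the fingers off it (a fall of more than about 30 mm) ((linear speed of charged_cell above 0.8 m/s and contact force between the fingers and charged_cell below 0.01 N) or (linear speed of loose_cell above 0.8 m/s and contact force between the fingers and loose_cell below 0.01 N) or (linear speed of stapler above 0.8 m/s and contact force between the fingers and stapler below 0.01 N) or (linear speed of tape_roll above 0.8 m/s and contact force between the fingers and tape_roll below 0.01 N)).
It also fails if it takes over 112 s, if anything falls off the work surface, if the arm or the gripper's body presses on something with over 40 N, if the wrist force passes 120 N, or if a joint passes its speed limit or range.

## Working session

There is one attempt and no reset: what is moved stays moved. The work goes in short steps, Python scripts to look and compute and a shell command to move; the robot and the scene stay as the last step left them, time stands still between calls to the robot, and variables do not carry over. Pictures are saved under pics/ and viewed, and the job is handed in when it is done.

```bash
mkdir -p pics; ls
cat > h.py <<'E'
import numpy as np, cv2
from station import arm
def grab(name, out=None):
    f=arm.grab_frame(name)
    if out: cv2.imwrite('pics/'+out, cv2.cvtColor(f['image'],cv2.COLOR_RGB2BGR))
    return f
def cloud(f):
    d=f['depth']; h,w=d.shape; fl=h/2/np.tan(np.radians(f['vfov'])/2)
    u,v=np.meshgrid(np.arange(w),np.arange(h))
    P=np.stack([(u-f['cx'])/fl*d,(v-f['cy'])/fl*d,d],-1)
    R=cv2.Rodrigues(np.array(f['rvec'],float))[0]
    W=(P-np.array(f['tvec'],float).ravel())@R
    W[d<=0]=np.nan
    return W
E
python3 - <<'E'
from h import *
s=arm.get_state(); print({k:np.round(v,3) for k,v in s.items()})
for n in ['top','scene','wrist']:
    f=grab(n,n+'0.png'); np.savez('/tmp/'+n+'0.npz',**f); print(n,f['vfov'],f['cx'],f['cy'],f['rvec'],f['tvec'],(f['depth']>0).mean())
E
```

```text
pics
{'t': np.float64(0.0), 'q': array([-1.02 ,  0.359,  0.011, -0.   , -1.224, -0.288]), 'qd': array([ 0.   ,  0.001, -0.   ,  0.001,  0.   , -0.   ]), 'joint_efforts': array([ 2.0000e-03, -5.8272e+01,  2.9305e+01,  6.9970e+00,  7.0000e-03,
       -0.0000e+00]), 'eef_pos': array([ 0.175, -0.652,  0.404]), 'ee_rot': array([ 3.14 , -0.   , -2.879]), 'force': array([-0.56 , -0.32 ,  0.998]), 'moment': array([-0.005, -0.013,  0.034]), 'width': np.float64(0.088)}
top 49.49677342937443 310.09349141959746 240.72181050735594 [ 2.18297961 -2.18288817  0.09147295] [0.00700222 0.50422524 1.24286753] 0.9959407552083334
scene 57.60019458731878 323.58213394216557 240.41871130304227 [ 1.48431177  1.99219284 -0.8913327 ] [ 0.13609827 -0.26666023  1.25993924] 0.9960904947916667
wrist 60.115444787674924 315.7285917656957 248.47082103766974 [-1.80686413 -2.35910433 -0.30703103] [ 0.67435274 -0.03136823  0.39084456] 0.9961002604166667
```

View pics/top0.png

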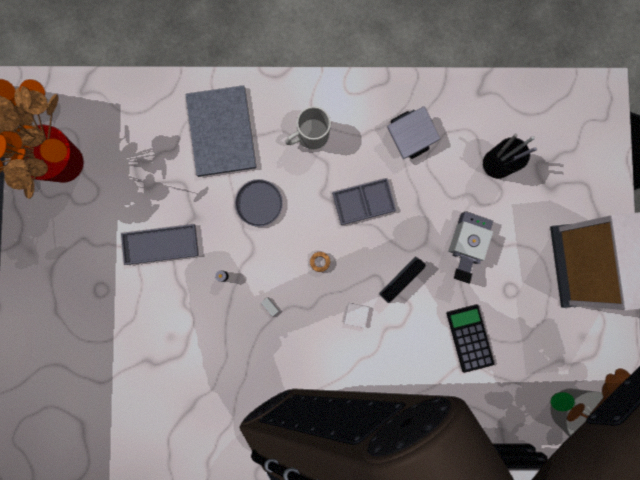

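View pics/scene0.png

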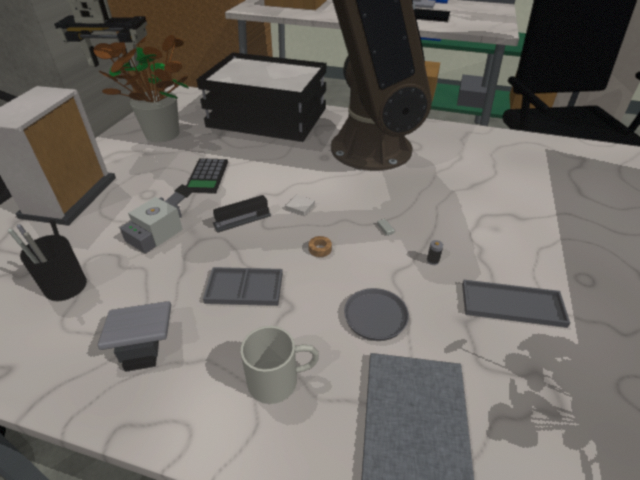

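View pics/wrist0.png

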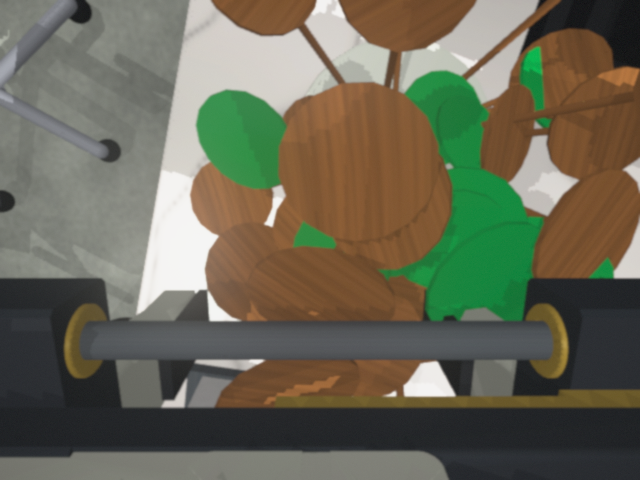

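The top view shows the long tray at (160,245), the loose cell at (222,276), the dish at (258,203) and the tape at (320,262). It also shows the two-bay tray at (365,202), the stapler at (402,280) and the charger at (470,240) with its lever toward (463,270). The wrist view shows that the gripper starts above a potted plant. Next I'll measure positions.

```bash
cat > m.py <<'E'
from h import *
f=dict(np.load('/tmp/top0.npz')); W=cloud(f)
def reg(name,u0,u1,v0,v1,zlo,zhi):
    P=W[v0:v1,u0:u1].reshape(-1,3); P=P[(P[:,2]>zlo)&(P[:,2]<zhi)]
    r=cv2.minAreaRect((P[:,:2]*1000).astype(np.float32))
    c=cv2.minEnclosingCircle((P[:,:2]*1000).astype(np.float32))
    print(name,len(P),'rect c',np.round(r[0],1),'size',np.round(r[1],1),'ang',round(r[2],1),'circ',np.round(c[0],1),round(c[1],1),'z50/max',np.round(np.nanpercentile(P[:,2],[5,50,99])*1000,1))
print('desk',np.nanmedian(W[300:320,300:330,2]))
reg('long',110,210,215,275,.009,.03)
reg('two',325,405,172,232,.009,.03)
reg('dish',228,290,172,234,.009,.03)
reg('tape',303,338,246,278,.012,.03)
reg('cell',210,235,264,290,.035,.07)
reg('stapler',372,432,250,308,.035,.07)
reg('charger',440,505,205,265,.052,.07)
reg('chgpocket',440,505,205,300,.02,.1)
reg('greybox',445,505,200,235,.03,.048)
reg('lever',445,485,255,290,.02,.1)
E
python3 m.py
python3 - <<'E'
import cv2
a=cv2.imread('pics/top0.png')[170:320,350:530]
cv2.imwrite('pics/crop0.png',cv2.resize(a,None,fx=4,fy=4,interpolation=cv2.INTER_CUBIC)[:600,:720])
E
```

```text
desk 0.00027566072793997495
long 451 rect c [497.4 374.6] size [ 78.6 181.7] ang 7.1 circ [498.  374.2] 97.7 z50/max [ 9.3 13.4 19.4]
two 429 rect c [ 603.4 -125.8] size [ 85.  140.8] ang 14.6 circ [ 602.9 -125.7] 81.2 z50/max [ 9.4 13.8 19.7]
dish 340 rect c [598.9 132.9] size [115.8 115.9] ang 70.8 circ [599.4 133.3] 58.9 z50/max [ 9.2 12.7 18.7]
tape 236 rect c [455.2 -17. ] size [48.  48.1] ang 45.0 circ [454.8 -17.1] 24.9 z50/max [14.7 19.  25. ]
cell 103 rect c [421.  218.9] size [25.5 23.8] ang 90.0 circ [420.5 218.4] 13.4 z50/max [39.8 47.7 54.2]
stapler 585 rect c [ 409.9 -216.2] size [ 26.9 122.2] ang 45.1 circ [ 409.1 -217.1] 61.2 z50/max [39.4 47.2 53.2]
charger 1103 rect c [ 489.3 -373.2] size [ 74.3 100.8] ang 71.7 circ [ 493.6 -375. ] 57.5 z50/max [53.8 59.6 65.4]
chgpocket 1874 rect c [ 486.2 -372.3] size [ 74.6 166.6] ang 72.0 circ [ 488.4 -372.1] 86.8 z50/max [36.  58.3 68.7]
greybox 341 rect c [ 535.6 -388.5] size [72.5 61.3] ang 70.7 circ [ 535.6 -387.7] 45.9 z50/max [35.1 39.7 46.2]
lever 491 rect c [ 437.  -364.9] size [68.4 69.8] ang 82.7 circ [ 440.6 -365.3] 44.8 z50/max [48.7 59.6 69.8]
```

View pics/crop0.png

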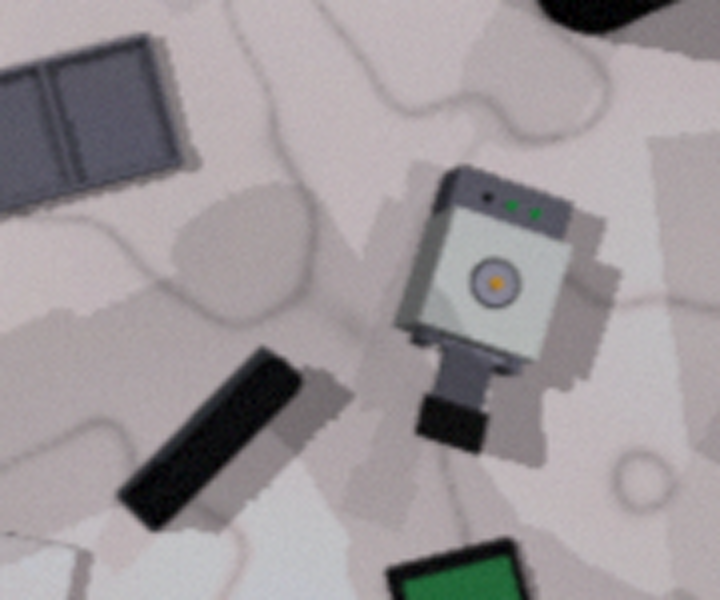

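```bash
cat > m2.py <<'E'
from h import *
f=dict(np.load('/tmp/top0.npz')); W=cloud(f)
R=cv2.Rodrigues(f['rvec'])[0]; t=f['tvec'].ravel(); fl=240/np.tan(np.radians(f['vfov'])/2)
def pix(u,v,z):
    d=R.T@np.array([(u-f['cx'])/fl,(v-f['cy'])/fl,1]); C=-R.T@t
    return np.round((C+d*(z-C[2])/d[2])*1000,1)
print('cam',-R.T@t)
print('pole',pix(350+497/4,170+283/4,.062))
print('padcorner cloud',)
im=f['image'].astype(int).sum(-1)
m=np.zeros_like(im,bool); m[264:290,445:485]=True
m&=(im<110)&(W[...,2]>.03); P=W[m]; r=cv2.minAreaRect((P[:,:2]*1000).astype(np.float32)); print('pad',r,np.median(P[:,2]))
for n,(u0,u1,v0,v1) in dict(mug=(285,335,100,155),stand=(385,445,100,165),pens=(475,540,130,185),speaker=(545,640,205,320),calc=(440,500,300,380),plantR=(530,640,360,480)).items():
    P=W[v0:v1,u0:u1].reshape(-1,3); P=P[P[:,2]>.03]
    if len(P): print(n,np.round(P.min(0),3),np.round(P.max(0),3),np.round(np.percentile(P[:,2],98),3))
w=dict(np.load('/tmp/wrist0.npz')); V=cloud(w)
P=V[:260].reshape(-1,3); P=P[P[:,2]>.03]; print('wrist>30mm',P.min(0),P.max(0),np.percentile(P[:,2],[50,99]))
E
python3 m2.py
```

```text
cam [0.40401095 0.01247945 1.27891799]
pole [ 500.9 -378.2   62. ]
padcorner cloud
pad ((419.7320556640625, -347.4071044921875), (37.46036911010742, 22.68402099609375), 72.36639404296875) 0.06520186354156796
mug [ 0.735 -0.039  0.03 ] [0.815 0.065 0.098] 0.095
stand [ 0.704 -0.308  0.031] [ 0.827 -0.177  0.065] 0.062
pens [ 0.66 -0.5   0.03] [ 0.739 -0.42   0.168] 0.156
speaker [ 0.349 -0.659  0.03 ] [ 0.546 -0.599  0.243] 0.239
plantR [-0.013 -0.641  0.03 ] [ 0.302 -0.225  0.759] 0.756
wrist>30mm [-0.03607553 -0.73174091  0.0300026 ] [ 0.17653406 -0.45814152  0.27564656] [0.21886471 0.26779195]
```

```bash
python3 -m handwheel '[[0,0,3,0],[0,0,3,0],[0,0,3,0],[2.45,3.01,0,-0.058],[2.45,3.01,0,-0.058],[2.45,3.01,0,-0.058],[2.45,3.01,0,-0.058],[2.45,3.01,0,-0.058],[2.45,3.01,0,-0.058],[2.45,3.01,0,-0.058],[2.45,3.01,0,-0.058],[2.45,3.01,0,-0.058],[2.45,3.01,0,-0.058],[0,0,0,0],[0,0,0,0]]' 1 20
```

```text
t: 1.65
eef_pos: [0.4208, -0.3501, 0.4945]
ee_rot: [3.142, -0.0, 2.827]
force: [-0.1, -1.1, 0.1]
width: 0.0008
```

```bash
python3 -m handwheel '[[0,0,-3,0],[0,0,-3,0],[0,0,-3,0],[0,0,-3,0],[0,0,-3,0],[0,0,-3,0],[0,0,-3,0],[0,0,-1.5,0],[0,0,-1,0],[0,0,0,0],[0,0,0,0]]'
python3 -c "
from h import *
grab('scene','s1.png');grab('wrist','w1.png')"
```

```text
t: 2.75
eef_pos: [0.4204, -0.3514, 0.2603]
ee_rot: [-3.141, 0.001, 2.824]
force: [0.5, 0.2, 0.4]
width: 0.0004
```

View pics/w1.png

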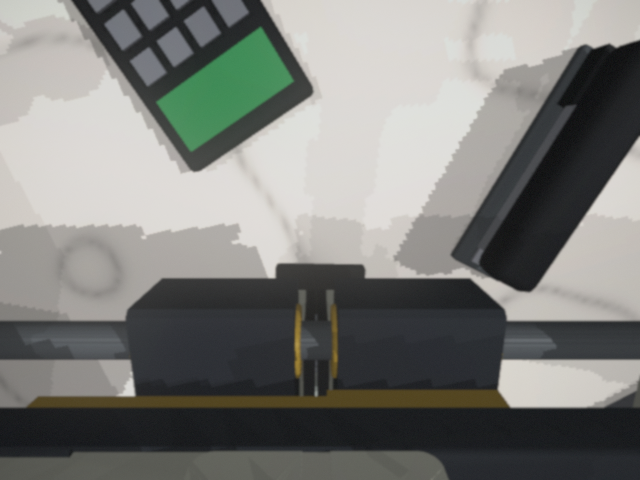

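View pics/s1.png

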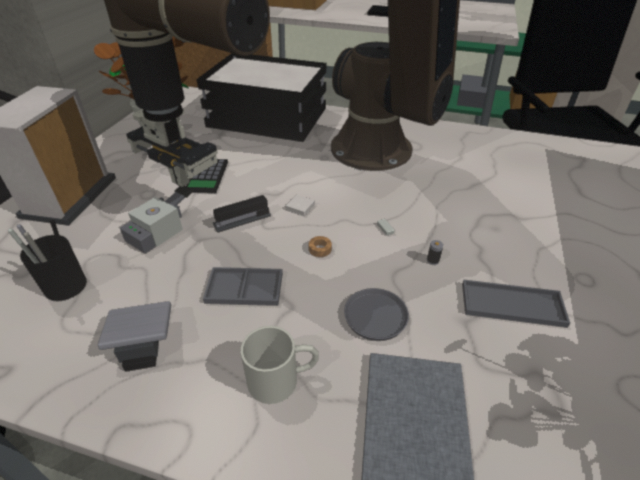

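The wrist view shows the closed fingers at (317,340), over the pad whose dark edge is at (320,270). The tips are at z≈0.082, so I press down.

```bash
python3 -m handwheel '[[0,0,-0.8,0],[0,0,-0.5,0],[0,0,-0.5,0],[0,0,-0.5,0],[0,0,-0.5,0],[0,0,-0.4,0],[0,0,-0.3,0],[0,0,0,0],[0,0,0,0]]'
```

```text
t: 3.75
eef_pos: [0.4202, -0.3508, 0.2243]
ee_rot: [3.142, -0.0, 2.824]
force: [0.1, 0.1, -0.1]
width: 0.0005
```

```bash
python3 -m handwheel '[[0,0,-0.2,0],[0,0,-0.2,0],[0,0,-0.2,0]]'; python3 -c "
from h import *
f=grab('scene','s2.png');a=cv2.imread('pics/s2.png')[130:270,90:260];cv2.imwrite('pics/s2c.png',cv2.resize(a,None,fx=4,fy=4,interpolation=cv2.INTER_CUBIC))"
```

```text
t: 4.05
eef_pos: [0.4207, -0.351, 0.2205]
ee_rot: [-3.141, 0.001, 2.826]
force: [-9.0, 9.6, 35.9]
width: 0.0006
```

View pics/s2c.png

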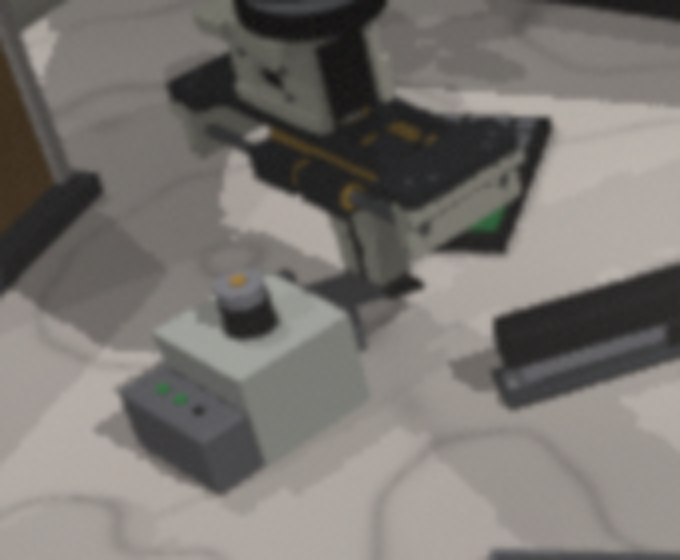

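Force is 36 N, so the lever is at its stop, and the cell stands proud at (247,305) in the crop. I retreat, open the gripper and go over the cell.

```bash
python3 -m handwheel '[[0,0,0.2,0],[0,0,0.2,0],[0,0,1,0],[0,0,3,0],[0,0,3,0],[0,0,1.5,0],[0,0,0,0]]'; python3 -m handwheel '[[2,-0.67,0,0],[2,-0.67,0,0],[2,-0.67,0,0],[2.06,-0.67,0,0],[0,0,0,0],[0,0,0,0],[0,0,0,0]]' 0; python3 -c "
from h import *
f=grab('wrist','w3.png')
f=grab('top','t3.png');W=cloud(f)
P=W[215:265,450:500].reshape(-1,3)
print(P[P[:,2]>.2].shape)"
```

```text
t: 4.8
eef_pos: [0.4212, -0.3512, 0.3107]
ee_rot: [-3.141, 0.005, 2.825]
force: [-0.1, 0.0, -0.2]
width: 0.0005
t: 5.5
eef_pos: [0.5003, -0.3774, 0.3071]
ee_rot: [3.141, -0.001, 2.824]
force: [-0.1, 0.7, 0.0]
width: 0.0509
(2099, 3)
```

View pics/w3.png

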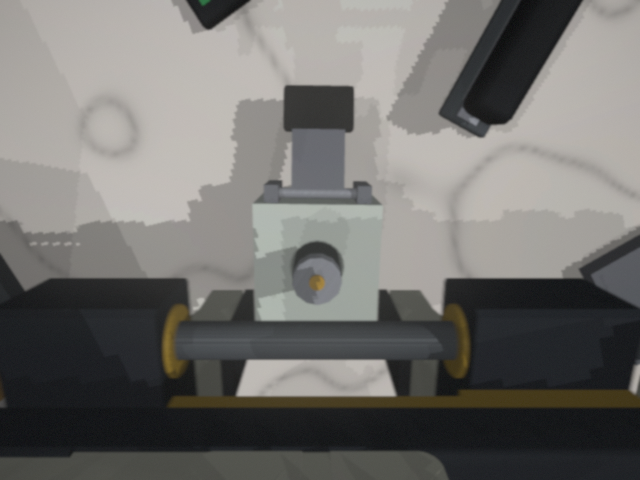

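```bash
python3 -m handwheel '[[0,0,0,0],[0,0,0,0]]'; python3 -c "
from h import *
f=grab('wrist');W=cloud(f)
P=W[230:310,285:350].reshape(-1,3);P=P[(P[:,2]>.075)&(P[:,2]<.1)]
print(len(P),cv2.minEnclosingCircle((P[:,:2]*1000).astype(np.float32)),np.percentile(P[:,2],[50,95,99]))
print(arm.get_state()['eef_pos'],arm.get_state()['width'])"
```

```text
t: 5.8
eef_pos: [0.5007, -0.3775, 0.3079]
ee_rot: [3.142, 0.0, 2.824]
force: [0.1, 0.1, 0.0]
width: 0.0749
2102 ((501.7922668457031, -377.8189392089844), 13.179632186889648) [0.08649986 0.08839452 0.08929231]
[ 0.50073399 -0.3775696   0.30793025] 0.07863616280528114
```

```bash
python3 -m handwheel '[[0.1,0,-1.5,0],[0,0,-2,0],[0,0,-2,0],[0,0,-1.1,0],[0,0,0,0],[0,0,0,0]]'; python3 -m handwheel '[[0,0,0,0],[0,0,0,0],[0,0,0,0],[0,0,0,0],[0,0,0,0],[0,0,0,0],[0,0,0,0],[0,0,0,0]]' 1 20
```

```text
t: 6.45
eef_pos: [0.5022, -0.3778, 0.2422]
ee_rot: [-3.141, 0.0, 2.825]
force: [-0.4, -0.5, 0.7]
width: 0.0879
t: 7.25
eef_pos: [0.5019, -0.3776, 0.2416]
ee_rot: [-3.142, -0.0, 2.824]
force: [-0.4, 0.0, 0.3]
width: 0.0292
```

```bash
python3 -m handwheel '[[0,0,0,0],[0,0,0,0],[0,0,0,0]]'; python3 -m handwheel '[[0,0,0.5,0],[0,0,0.5,0],[0,0,1,0],[0,0,2,0],[0,0,2,0],[0,0,1.5,0],[0,0,1,0],[0,0,0,0],[0,0,0,0]]'; python3 -c "
from h import *
f=grab('scene','s4.png');a=cv2.imread('pics/s4.png')[100:270,70:260];cv2.imwrite('pics/s4c.png',cv2.resize(a,None,fx=3.5,fy=3.5,interpolation=cv2.INTER_CUBIC))"
```

```text
t: 7.55
eef_pos: [0.5019, -0.3776, 0.2416]
ee_rot: [3.142, -0.0, 2.824]
force: [-0.7, 0.1, -0.9]
width: 0.0258
t: 8.45
eef_pos: [0.5017, -0.3775, 0.3265]
ee_rot: [3.141, 0.0, 2.824]
force: [-0.5, 0.3, -0.8]
width: 0.0251
```

View pics/s4c.png

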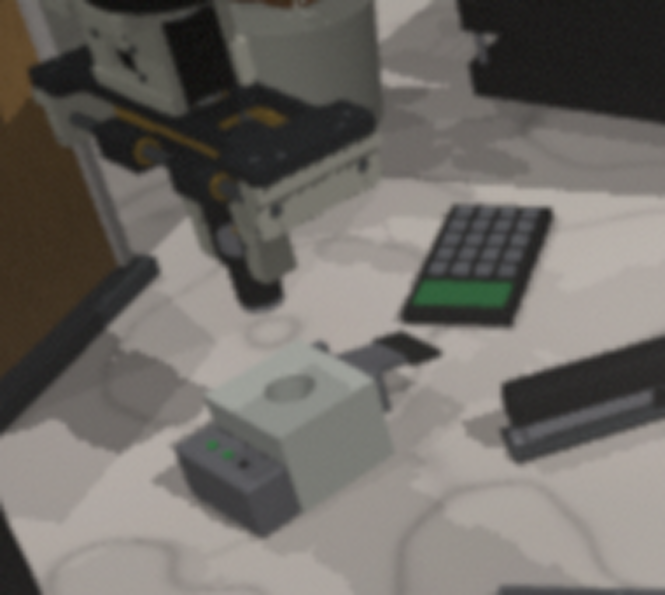

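```bash
python3 -m handwheel '[[1.38,2.74,0,0],[1.38,2.74,0,0],[1.38,2.74,0,0],[1.38,2.74,0,0],[1.38,2.74,0,0],[1.38,2.74,0,0],[1.38,2.74,0,0],[1.38,2.74,0,0],[0,0,0,0],[0,0,-2,0],[0,0,-3,0],[0,0,-3,0],[0,0,-2,0],[0,0,0,0],[0,0,0,0]]'; python3 -c "
from h import *
f=grab('scene','s5.png');a=cv2.imread('pics/s5.png')[180:330,150:320];cv2.imwrite('pics/s5c.png',cv2.resize(a,None,fx=4,fy=4,interpolation=cv2.INTER_CUBIC))"
```

```text
t: 10.0
eef_pos: [0.6123, -0.1588, 0.2263]
ee_rot: [-3.141, -0.001, 2.824]
force: [1.3, -0.9, -0.4]
width: 0.0254
```

View pics/s5c.png

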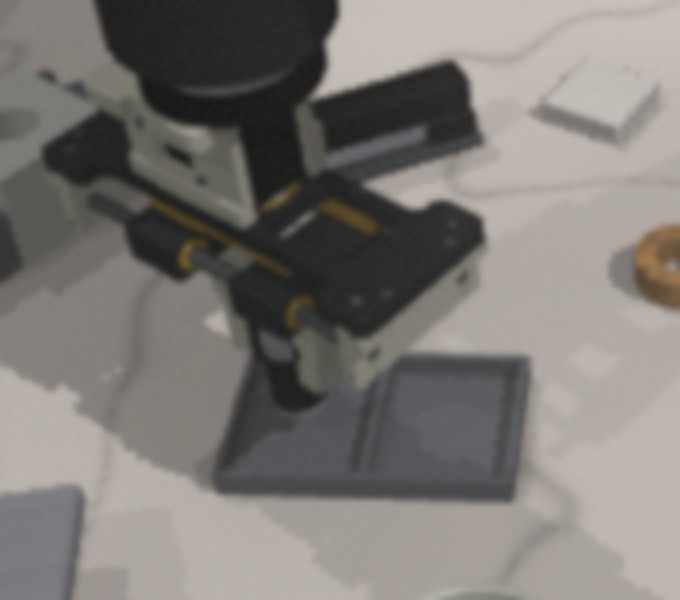

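The cell hangs inside the bay at (300,395) in the crop. I lower it slowly until it touches.

```bash
python3 -m handwheel '[[0,0,-0.6,0],[0,0,-0.4,0],[0,0,-0.3,0],[0,0,-0.2,0],[0,0,0,0],[0,0,0,0]]'; python3 -m handwheel '[[0,0,-0.1,0],[0,0,-0.1,0],[0,0,0,0]]'
```

```text
t: 10.65
eef_pos: [0.6124, -0.1584, 0.2117]
ee_rot: [-3.142, 0.0, 2.824]
force: [0.0, 0.2, -1.0]
width: 0.0252
t: 10.95
eef_pos: [0.6123, -0.1584, 0.2095]
ee_rot: [-3.142, -0.0, 2.824]
force: [0.3, -0.8, 0.6]
width: 0.0252
```

```bash
python3 -m handwheel '[[0,0,-0.1,0],[0,0,-0.1,0],[0,0,0,0]]'
```

```text
t: 11.25
eef_pos: [0.6124, -0.1584, 0.2076]
ee_rot: [3.142, 0.0, 2.824]
force: [-0.1, 0.6, -1.3]
width: 0.0254
```

```bash
python3 -m handwheel '[[0,0,-0.1,0],[0,0,0,0]]';python3 -m handwheel '[[0,0,-0.1,0],[0,0,0,0]]'
```

```text
t: 11.45
eef_pos: [0.6124, -0.1584, 0.2076]
ee_rot: [-3.141, 0.001, 2.825]
force: [-2.7, 1.3, 6.3]
width: 0.0259
t: 11.65
eef_pos: [0.6125, -0.1584, 0.2075]
ee_rot: [-3.141, 0.001, 2.825]
force: [-4.9, 2.6, 13.1]
width: 0.0254
```

```bash
python3 -m handwheel '[[0,0,0.15,0],[0,0,0,0]]';python3 -m handwheel '[[0,0,0,0],[0,0,0,0],[0,0,0,0],[0,0,0,0],[0,0,0,0],[0,0,0,0]]' 0.3; python3 -m handwheel '[[0,0,1,0],[0,0,2,0],[0,0,3,0],[0,0,3,0],[0,0,3,0],[0,0,0,0]]' 0; python3 -c "
from h import *
f=grab('wrist','w6.png');f=grab('scene','s6.png');a=cv2.imread('pics/s6.png')[180:330,150:320];cv2.imwrite('pics/s6c.png',cv2.resize(a,None,fx=4,fy=4,interpolation=cv2.INTER_CUBIC))"
```

```text
t: 11.85
eef_pos: [0.6125, -0.1584, 0.2076]
ee_rot: [3.141, 0.001, 2.824]
force: [-0.9, 1.3, 5.8]
width: 0.0253
t: 12.45
eef_pos: [0.6123, -0.1584, 0.2071]
ee_rot: [-3.142, -0.0, 2.824]
force: [0.1, -0.6, -0.8]
width: 0.0606
t: 13.05
eef_pos: [0.6136, -0.1586, 0.3331]
ee_rot: [3.14, 0.008, 2.825]
force: [0.6, -0.3, 0.2]
width: 0.0876
```

View pics/s6c.png

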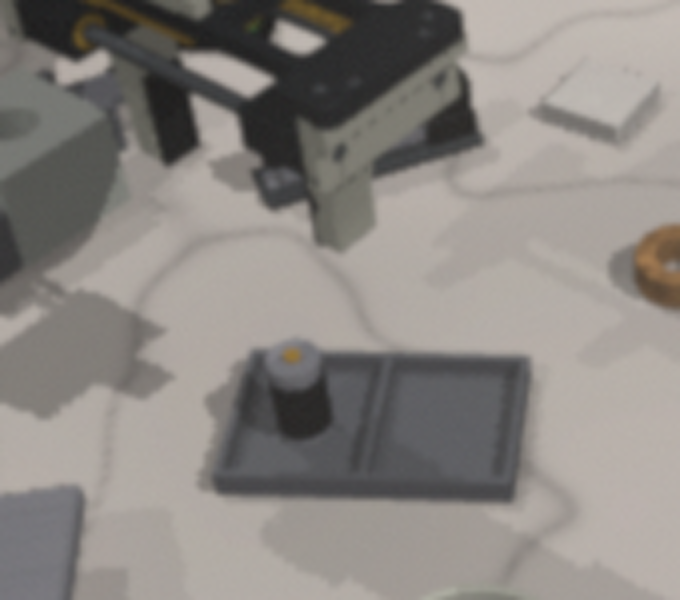

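```bash
python3 -m handwheel '[[-2.9,-0.83,0,-0.067],[-2.9,-0.83,0,-0.067],[-2.9,-0.83,0,-0.067],[-2.9,-0.83,0,-0.067],[-2.9,-0.83,0,-0.067],[-2.9,-0.83,0,-0.067],[-2.9,-0.83,0,-0.067],[0,0,-2,0],[0,0,-2,0],[0,0,0,0],[0,0,0,0]]'; python3 -c "
from h import *
f=grab('wrist','w7.png');W=cloud(f)
P=W[:,120:520].reshape(-1,3);P=P[(P[:,2]>.040)&(P[:,2]<.056)&(np.hypot(P[:,0]-.41,P[:,1]+.216)<.09)]
print(len(P),cv2.minAreaRect((P[:,:2]*1000).astype(np.float32)),np.percentile(P[:,2],[50,95,99]))
s=arm.get_state();print(s['eef_pos'],s['ee_rot'])"
```

```text
t: 14.25
eef_pos: [0.4092, -0.2165, 0.2869]
ee_rot: [-3.14, -0.001, 2.356]
force: [0.8, 0.1, 0.4]
width: 0.0877
7868 ((409.77166748046875, -216.6602783203125), (26.045738220214844, 122.70500946044922), 44.86619567871094) [0.04805569 0.04940704 0.04992035]
[ 0.40962396 -0.21652961  0.28745367] [-3.14105852e+00 -2.26099912e-04  2.35574286e+00]
```

View pics/w7.png

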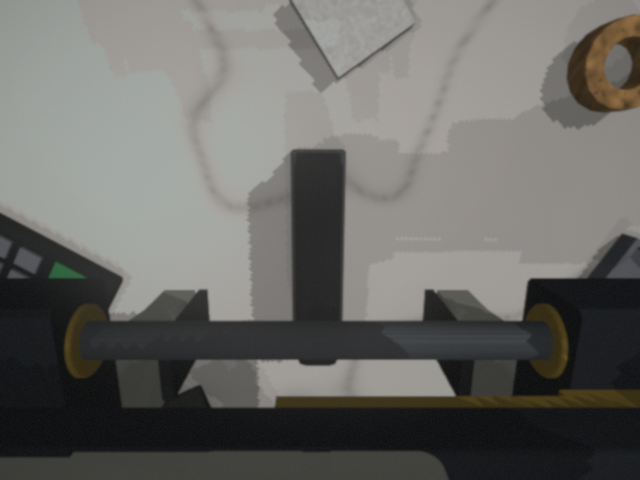

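```bash
python3 -m handwheel '[[0,0,-2,0],[0,0,-2,0],[0,0,-2,0],[0,0,-1.5,0],[0,0,-0.9,0],[0,0,0,0],[0,0,0,0]]'; python3 -m handwheel '[[0,0,0,0],[0,0,0,0],[0,0,0,0],[0,0,0,0],[0,0,0,0],[0,0,0,0],[0,0,0,0],[0,0,0,0],[0,0,0,0],[0,0,0,0],[0,0,0,0]]' 1 35; python3 -m handwheel '[[0,0,0.5,0],[0,0,1,0],[0,0,1.5,0],[0,0,2,0],[0,0,2,0],[0,0,1,0],[0,0,0,0],[0,0,0,0]]'
```

```text
t: 15.0
eef_pos: [0.4098, -0.2165, 0.2038]
ee_rot: [3.141, 0.001, 2.356]
force: [0.7, 0.1, -0.8]
width: 0.0878
t: 16.1
eef_pos: [0.4094, -0.2165, 0.2031]
ee_rot: [3.142, 0.0, 2.355]
force: [1.0, -0.4, -1.3]
width: 0.0261
t: 16.9
eef_pos: [0.409, -0.2164, 0.2829]
ee_rot: [3.141, -0.0, 2.355]
force: [0.5, 0.4, -2.1]
width: 0.0259
```

```bash
python3 -m handwheel '[[0,0,1.5,0],[0,1,1.5,0],[0.55,2.5,0,-0.03],[0.55,3.7,0,-0.042],[0.55,3.7,0,-0.042],[0.55,3.7,0,-0.042],[0.55,3.7,0,-0.042],[0.55,3.7,0,-0.042],[0.55,3.7,0,-0.042],[0.55,3.7,0,-0.042],[0.55,3.7,0,-0.042],[0.55,3.7,0,-0.042],[0.55,3.7,0,-0.042],[0.55,3.7,0,-0.042],[0.55,3.7,0,-0.042],[0.55,3.7,0,-0.042],[0.55,3.7,0,-0.042],[0.55,3.7,0,-0.042],[0,0,0,0],[0,0,0,0]]'
```

```text
t: 18.9
eef_pos: [0.5735, 0.1711, 0.2513]
ee_rot: [3.07, -0.324, 1.943]
force: [0.2, -0.4, -0.9]
width: 0.0258
```

```bash
python3 -c "
from h import *
s=arm.get_state();print({k:np.round(s[k],3) for k in ['t','q','qd','eef_pos','ee_rot','force','width']})
f=grab('scene','s8.png')
f=grab('top','t8.png')"
```

```text
{'t': np.float64(18.9), 'q': array([ 0.484,  0.376, -0.209, -0.399, -0.914, -3.03 ]), 'qd': array([-0.006, -0.026, -0.005,  0.008, -0.003, -0.   ]), 'eef_pos': array([0.574, 0.171, 0.251]), 'ee_rot': array([ 3.07 , -0.324,  1.943]), 'force': array([ 0.211, -0.437, -0.868]), 'width': np.float64(0.026)}
```

View pics/s8.png

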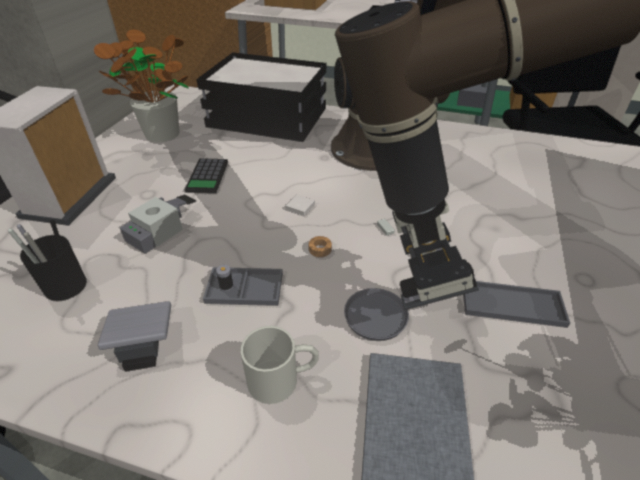

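Joint 6 hit its range, so the tool tilted. The same grasp a half turn the other way is within range. I turn back and lift to see how the commanded pose behaves.

```bash
python3 -m handwheel '[[0,0,1,0.1],[0,0,1,0.1],[0,0,1,0.1],[0,0,0,0.1],[0,0,0,0.1]]'; python3 -c "
from h import *
s=arm.get_state();print({k:np.round(s[k],3) for k in ['t','q','qd','eef_pos','ee_rot','force','width']})"
```

```text
t: 19.5
eef_pos: [0.5737, 0.1706, 0.2841]
ee_rot: [3.065, -0.324, 2.448]
force: [0.4, -0.4, -2.2]
width: 0.0259
{'t': np.float64(19.5), 'q': array([ 0.482,  0.383, -0.122, -0.361, -1.146, -2.595]), 'qd': array([ 0.024,  0.095,  0.091,  0.1  , -0.313,  0.87 ]), 'eef_pos': array([0.574, 0.171, 0.284]), 'ee_rot': array([ 3.065, -0.324,  2.448]), 'force': array([ 0.418, -0.353, -2.214]), 'width': np.float64(0.026)}
```

```bash
python3 -m handwheel '[[0,0,2,0.1],[0,0,3,0.13],[0,0,3,0.14],[0,0,2,0.14],[0,0,0,0.14],[0,0,0,0.14],[0,0,0,0.14],[0,0,0,0.14],[0,0,0,0.14],[0,0,0,0.14],[0,0,0,0.14],[0,0,0,0.14],[0,0,0,0.14],[0,0,0,0.14],[0,0,0,0.14],[0,0,0,0.14],[0,0,0,0.14],[0,0,0,0.1],[0,0,0,0],[0,0,0,0]]'; python3 -c "
from h import *
s=arm.get_state();print({k:np.round(s[k],3) for k in ['t','q','eef_pos','ee_rot','force','width']})"
```

```text
t: 21.5
eef_pos: [0.5736, 0.1709, 0.3835]
ee_rot: [3.067, -0.324, -1.412]
force: [-0.2, 0.1, -1.3]
width: 0.0252
{'t': np.float64(21.5), 'q': array([ 0.69 ,  0.297, -0.253,  0.251, -1.264, -0.649]), 'eef_pos': array([0.574, 0.171, 0.383]), 'ee_rot': array([ 3.067, -0.324, -1.412]), 'force': array([-0.17 ,  0.107, -1.28 ]), 'width': np.float64(0.025)}
```

```bash
python3 -m handwheel '[[0,0,0,0.1],[0,0,0,0.14],[0,0,0,0.14],[0,0,0,0.14],[0,0,0,0.14],[0,0,0,0.14],[0,0,0,0.14],[0,0,0,0.14],[0,0,0,0.14],[0,0,0,0.14],[0,0,0,0.14],[0,0,0,0.14],[0,0,0,0.14],[0,0,0,0.14],[0,0,0,0.14],[0,0,0,0.14],[0,0,0,0.14],[0,0,0,0.14],[0,0,0,0.14],[0,0,0,0.14]]';  python3 -m handwheel '[[0,0,0,0.14],[0,0,0,0.14],[0,0,0,0.14],[0,0,0,0.14],[0,0,0,0.1],[0,0,0,0.05],[0,0,0,0]]'; python3 -c "
from h import *
s=arm.get_state();print({k:np.round(s[k],3) for k in ['t','q','eef_pos','ee_rot','force','width']})"
```

```text
t: 23.5
eef_pos: [0.5739, 0.1711, 0.3833]
ee_rot: [3.068, -0.326, 1.354]
force: [-0.7, -0.6, -0.9]
width: 0.0258
t: 24.2
eef_pos: [0.5481, 0.2193, 0.4025]
ee_rot: [3.079, -0.257, 1.988]
force: [-0.2, -0.3, -1.5]
width: 0.0257
{'t': np.float64(24.2), 'q': array([ 0.617,  0.212, -0.104, -0.262, -1.153,  3.029]), 'eef_pos': array([0.548, 0.219, 0.403]), 'ee_rot': array([ 3.079, -0.257,  1.988]), 'force': array([-0.162, -0.332, -1.473]), 'width': np.float64(0.026)}
```

```bash
for i in 1 2; do :; done; python3 -m handwheel '[[0,0,0,0.1],[0,0,0,0.1],[0,0,0,0.1],[0,0,0,0.1],[0,0,0,0]]'; python3 -c "
from h import *
s=arm.get_state();print({k:np.round(s[k],3) for k in ['t','q','eef_pos','ee_rot','force','width']})"
```

```text
t: 24.7
eef_pos: [0.4817, 0.2947, 0.4244]
ee_rot: [3.089, -0.135, 2.26]
force: [0.6, -0.4, -0.7]
width: 0.0257
{'t': np.float64(24.7), 'q': array([ 0.846,  0.156, -0.165, -0.135, -1.18 ,  3.029]), 'eef_pos': array([0.482, 0.295, 0.424]), 'ee_rot': array([ 3.089, -0.135,  2.26 ]), 'force': array([ 0.584, -0.396, -0.749]), 'width': np.float64(0.026)}
```

```bash
python3 -m handwheel '[[0,0,0,0.1],[0,0,0,0.1],[0,0,0,0.1],[0,0,0,0]]'; python3 -c "
from h import *
s=arm.get_state();print({k:np.round(s[k],3) for k in ['t','q','eef_pos','ee_rot','force','width']})"
```

```text
t: 25.1
eef_pos: [0.4201, 0.3377, 0.4304]
ee_rot: [3.086, -0.044, 2.47]
force: [0.4, 0.3, -1.8]
width: 0.026
{'t': np.float64(25.1), 'q': array([ 1.026,  0.103, -0.249, -0.04 , -1.158,  3.029]), 'eef_pos': array([0.42 , 0.338, 0.43 ]), 'ee_rot': array([ 3.086, -0.044,  2.47 ]), 'force': array([ 0.425,  0.314, -1.817]), 'width': np.float64(0.026)}
```

```bash
python3 -m handwheel '[[0,0,0,0.1],[0,0,0,0.05],[0,0,0,0]]'; python3 -c "
from h import *
s=arm.get_state();print({k:np.round(s[k],3) for k in ['t','q','eef_pos','ee_rot','force','width']})"
```

```text
t: 25.4
eef_pos: [0.3881, 0.354, 0.4305]
ee_rot: [3.082, -0.0, 2.577]
force: [1.2, 0.8, -1.0]
width: 0.0261
{'t': np.float64(25.4), 'q': array([ 1.116,  0.075, -0.301,  0.007, -1.136,  3.029]), 'eef_pos': array([0.388, 0.354, 0.43 ]), 'ee_rot': array([ 3.082, -0.   ,  2.577]), 'force': array([ 1.216,  0.846, -1.028]), 'width': np.float64(0.026)}
```

Pitch is back to 0. The roll residue of 0.06 rad is tolerable, and I'll allow for the 10 mm tip offset it causes. Now I unwind to the yaw near -1.45 and go over the long tray.

```bash
python3 -m handwheel '[[0,0,0,-0.144],[0,0,0,-0.144],[0,0,0,-0.144],[0,0,0,-0.144],[0,0,0,-0.144],[0,0,0,-0.144],[0,0,0,-0.144],[0,0,0,-0.144],[0,0,0,-0.144],[0,0,0,-0.144],[0,0,0,-0.144],[0,0,0,-0.144],[0,0,0,-0.144],[0,0,0,-0.144],[0,0,0,-0.144],[0,0,0,-0.144],[0,0,0,-0.144],[0,0,0,-0.144],[0,0,0,-0.144],[0,0,0,-0.144]]';  python3 -m handwheel '[[2,0.4,0,-0.143],[2,0.4,0,-0.143],[2,0.4,0,-0.143],[2,0.4,0,-0.143],[2,0.4,-1,-0.143],[1.9,0.2,-2,-0.143],[0,0,-2,-0.143],[0,0,-2,-0.143],[0,0,-2,0],[0,0,0,0],[0,0,0,0]]'; python3 -c "
from h import *
s=arm.get_state();print({k:np.round(s[k],3) for k in ['t','q','eef_pos','ee_rot','force','width']})"
```

```text
t: 27.4
eef_pos: [0.3896, 0.3535, 0.4304]
ee_rot: [3.082, 0.001, -0.312]
force: [-0.9, -0.2, -0.6]
width: 0.0261
t: 28.5
eef_pos: [0.5085, 0.3756, 0.3407]
ee_rot: [3.081, -0.0, -1.448]
force: [-0.2, -0.2, -0.9]
width: 0.0262
{'t': np.float64(28.5), 'q': array([ 0.93 ,  0.352, -0.131, -0.048, -1.131, -0.785]), 'eef_pos': array([0.509, 0.376, 0.341]), 'ee_rot': array([ 3.081, -0.   , -1.448]), 'force': array([-0.231, -0.186, -0.934]), 'width': np.float64(0.026)}
```

```bash
python3 -m handwheel '[[-0.1,0,-2,0],[0,0,-3,0],[0,0,-3,0],[0,0,-2,0],[0,0,-1.3,0],[0,0,0,0],[0,0,0,0]]'; python3 -c "
from h import *
f=grab('scene','s9.png');a=cv2.imread('pics/s9.png')[200:350,400:600];cv2.imwrite('pics/s9c.png',cv2.resize(a,None,fx=4,fy=4,interpolation=cv2.INTER_CUBIC))"
```

```text
t: 29.2
eef_pos: [0.5072, 0.3767, 0.2289]
ee_rot: [3.083, 0.001, -1.446]
force: [0.6, 0.4, -0.9]
width: 0.0257
```

View pics/s9c.png

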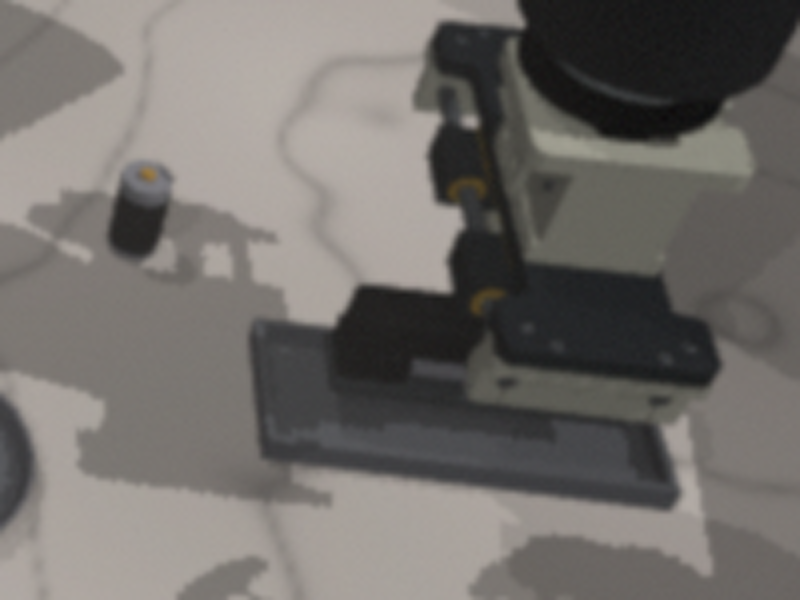

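```bash
python3 -m handwheel '[[0,0,-0.7,0],[0,0,-0.5,0],[0,0,-0.4,0],[0,0,-0.2,0],[0,0,0,0]]'; python3 -m handwheel '[[0,0,-0.2,0],[0,0,0,0]]';python3 -m handwheel '[[0,0,-0.1,0],[0,0,0,0]]'
```

```text
t: 29.75
eef_pos: [0.5065, 0.3761, 0.2092]
ee_rot: [3.081, -0.0, -1.447]
force: [-0.2, -0.2, -1.7]
width: 0.0258
t: 29.95
eef_pos: [0.5066, 0.3764, 0.2078]
ee_rot: [3.082, 0.001, -1.446]
force: [0.0, 0.2, -1.7]
width: 0.0258
t: 30.15
eef_pos: [0.5066, 0.3763, 0.2077]
ee_rot: [3.082, 0.001, -1.446]
force: [-2.5, -1.4, 6.9]
width: 0.0259
```

```bash
python3 -m handwheel '[[0,0,0,0],[0,0,0,0],[0,0,0,0],[0,0,0,0],[0,0,0,0],[0,0,0,0]]' 0.2; python3 -m handwheel '[[0,0,1,0],[0,0,2,0],[0,0,3,0],[0,0,3,0],[0,0,3,0],[0,0,0,0]]' 0; python3 -c "
from h import *
f=grab('wrist','w10.png');W=cloud(f)
P=W[:,100:540].reshape(-1,3);P=P[(P[:,2]>.046)&(P[:,2]<.060)&(np.hypot(P[:,0]-.497,P[:,1]-.375)<.09)]
print(len(P),cv2.minAreaRect((P[:,:2]*1000).astype(np.float32)),np.percentile(P[:,2],[5,50,95,99]))
f=grab('scene','s10.png');a=cv2.imread('pics/s10.png')[200:350,400:600];cv2.imwrite('pics/s10c.png',cv2.resize(a,None,fx=4,fy=4,interpolation=cv2.INTER_CUBIC))"
```

```text
t: 30.75
eef_pos: [0.5066, 0.3762, 0.2066]
ee_rot: [3.082, 0.0, -1.447]
force: [0.2, -1.0, 0.1]
width: 0.067
t: 31.35
eef_pos: [0.5075, 0.377, 0.3325]
ee_rot: [3.089, 0.005, -1.446]
force: [0.4, 1.3, -0.4]
width: 0.0874
6685 ((494.96783447265625, 371.7624816894531), (26.016359329223633, 116.44450378417969), 7.064408779144287) [0.04824503 0.05216721 0.05348084 0.05397021]
```

View pics/s10c.png

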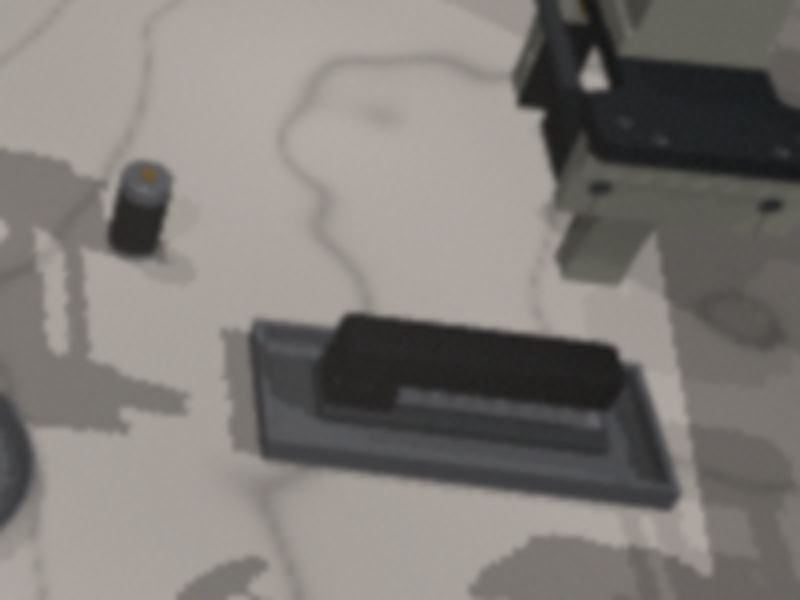

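View pics/w10.png

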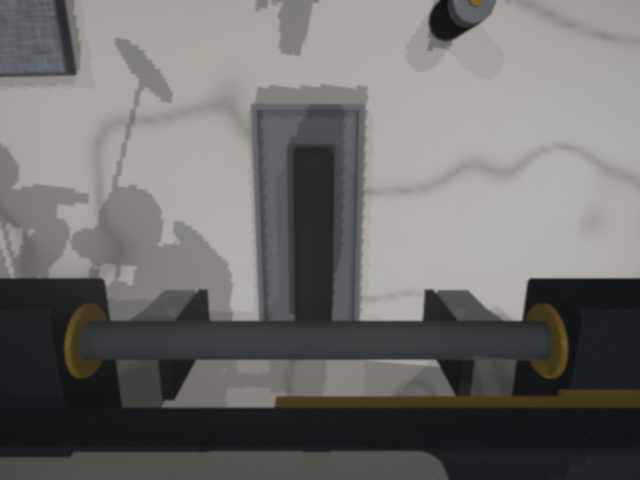

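```bash
python3 -m handwheel '[[-1.3,-2.6,0,0.022],[-1.3,-2.6,0,0.022],[-1.3,-2.6,0,0.022],[-1.3,-2.6,0,0.022],[-1.3,-2.6,0,0.022],[-1.3,-2.6,0,0.02],[0,0,-2,0],[0,0,-2,0],[0,0,0,0],[0,0,0,0]]'; python3 -c "
from h import *
f=grab('wrist','w11.png');W=cloud(f)
P=W[:,120:520].reshape(-1,3);P=P[(P[:,2]>.040)&(P[:,2]<.056)&(np.hypot(P[:,0]-.42,P[:,1]-.218)<.05)]
print(len(P),cv2.minEnclosingCircle((P[:,:2]*1000).astype(np.float32)),np.percentile(P[:,2],[50,95,99]))
s=arm.get_state();print(s['eef_pos'],s['ee_rot'])"
```

```text
t: 32.45
eef_pos: [0.4285, 0.2201, 0.2864]
ee_rot: [3.08, -0.001, -1.316]
force: [0.0, 0.1, 0.2]
width: 0.0875
1742 ((419.511962890625, 218.38259887695312), 13.069104194641113) [0.04859851 0.0505233  0.05123797]
[0.42874222 0.22042082 0.28695363] [ 3.08144962e+00 -1.45243926e-04 -1.31620442e+00]
```

View pics/w11.png

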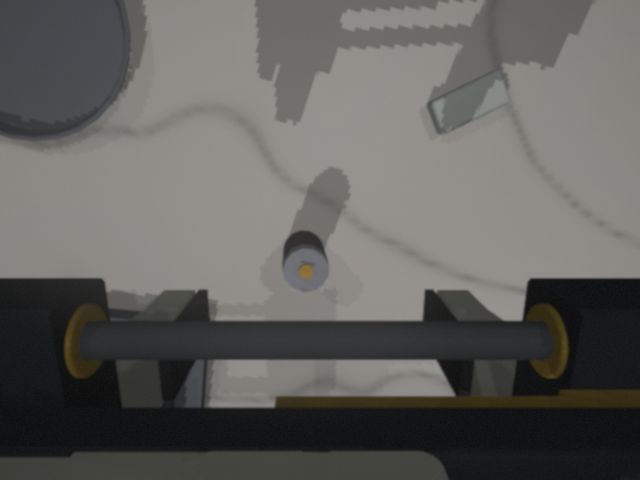

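```bash
python3 -m handwheel '[[0,0,-2,0],[0,0,-2,0],[0,0,-2,0],[0,0,-1.5,0],[0,0,-0.9,0],[0,0,0,0],[0,0,0,0]]'; python3 -m handwheel '[[0,0,0,0],[0,0,0,0],[0,0,0,0],[0,0,0,0],[0,0,0,0],[0,0,0,0],[0,0,0,0],[0,0,0,0],[0,0,0,0],[0,0,0,0],[0,0,0,0]]' 1 20; python3 -m handwheel '[[0,0,0.5,0],[0,0,1,0],[0,0,1.5,0],[0,0,2,0],[0,0,2,0],[0,0,3,0],[0,0,0,0],[0,0,0,0]]'; python3 -c "
from h import *
f=grab('scene','s12.png');a=cv2.imread('pics/s12.png')[140:290,360:530];cv2.imwrite('pics/s12c.png',cv2.resize(a,None,fx=4,fy=4,interpolation=cv2.INTER_CUBIC))"
```

```text
t: 33.2
eef_pos: [0.4289, 0.2206, 0.2033]
ee_rot: [3.082, 0.001, -1.316]
force: [0.3, -0.1, 0.5]
width: 0.0878
t: 34.3
eef_pos: [0.4287, 0.2203, 0.2028]
ee_rot: [3.082, 0.001, -1.316]
force: [0.4, -0.6, 1.2]
width: 0.0257
t: 35.1
eef_pos: [0.4284, 0.2202, 0.3037]
ee_rot: [3.083, 0.002, -1.317]
force: [0.2, -0.7, -0.8]
width: 0.0255
```

View pics/s12c.png

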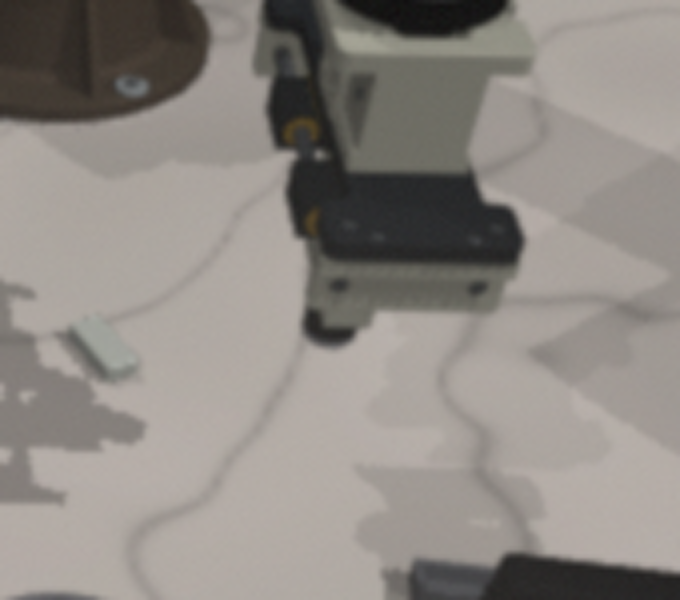

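```bash
python3 -m handwheel '[[1.75,-3.1,0,0],[1.75,-3.1,0,0],[1.75,-3.1,0,0],[1.75,-3.1,0,0],[1.75,-3.1,0,0],[1.75,-3.1,0,0],[1.75,-3.1,0,0],[1.75,-3.1,0,0],[1.75,-3.1,0,0],[1.75,-3.1,0,0],[0,0,0,0],[0,0,-2,0],[0,0,-3,0],[0,0,-2,0],[0,0,-0.5,0],[0,0,0,0],[0,0,0,0]]'; python3 -c "
from h import *
f=grab('scene','s13.png');a=cv2.imread('pics/s13.png')[180:330,150:320];cv2.imwrite('pics/s13c.png',cv2.resize(a,None,fx=4,fy=4,interpolation=cv2.INTER_CUBIC))"
```

```text
t: 36.85
eef_pos: [0.6039, -0.0896, 0.2283]
ee_rot: [3.082, 0.0, -1.316]
force: [-0.2, 0.0, -0.3]
width: 0.026
```

View pics/s13c.png

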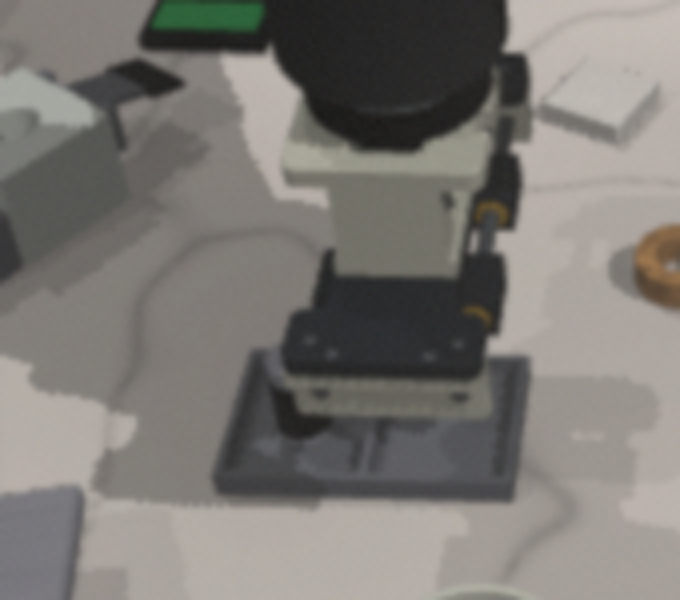

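```bash
python3 -m handwheel '[[0,0,-0.7,0],[0,0,-0.5,0],[0,0,-0.4,0],[0,0,-0.2,0],[0,0,0,0]]'; python3 -m handwheel '[[0,0,-0.15,0],[0,0,0,0]]';python3 -m handwheel '[[0,0,-0.1,0],[0,0,0,0]]'
```

```text
t: 37.4
eef_pos: [0.6034, -0.0899, 0.2092]
ee_rot: [3.081, 0.0, -1.317]
force: [0.7, -0.2, -0.6]
width: 0.0257
t: 37.6
eef_pos: [0.6035, -0.0898, 0.2081]
ee_rot: [3.082, 0.0, -1.317]
force: [0.9, -0.0, -0.2]
width: 0.0258
t: 37.8
eef_pos: [0.6035, -0.0898, 0.2071]
ee_rot: [3.082, 0.0, -1.317]
force: [0.4, -0.3, 0.2]
width: 0.0259
```

```bash
python3 -m handwheel '[[0,0,-0.1,0],[0,0,0,0]]'
```

```text
t: 38.0
eef_pos: [0.6036, -0.0898, 0.2068]
ee_rot: [3.082, 0.0, -1.316]
force: [-1.5, 0.1, 4.4]
width: 0.0256
```

```bash
python3 -m handwheel '[[0,0,0,0],[0,0,0,0],[0,0,0,0],[0,0,0,0],[0,0,0,0],[0,0,0,0]]' 0.3; python3 -m handwheel '[[0,0,1,0],[0,0,2,0],[0,0,3,0],[0,0,3,0],[0,0,3,0],[0,0,0,0]]' 0; python3 -c "
from h import *
f=grab('wrist','w14.png');W=cloud(f);P=W.reshape(-1,3)
for c in [(.5948,-.0929),(.612,-.1587)]:
    Q=P[(P[:,2]>.045)&(P[:,2]<.062)&(np.hypot(P[:,0]-c[0],P[:,1]-c[1])<.03)]
    if len(Q): print(len(Q),cv2.minEnclosingCircle((Q[:,:2]*1000).astype(np.float32)),np.percentile(Q[:,2],[50,95]))
f=grab('scene','s14.png');a=cv2.imread('pics/s14.png')[180:330,150:320];cv2.imwrite('pics/s14c.png',cv2.resize(a,None,fx=4,fy=4,interpolation=cv2.INTER_CUBIC))"
```

```text
t: 38.6
eef_pos: [0.6036, -0.0898, 0.2061]
ee_rot: [3.082, 0.0, -1.317]
force: [-0.0, 0.0, -0.6]
width: 0.0607
t: 39.2
eef_pos: [0.6048, -0.0899, 0.3318]
ee_rot: [3.09, -0.002, -1.316]
force: [0.3, 0.8, 0.4]
width: 0.0878
1232 ((593.20068359375, -91.58509063720703), 13.08659553527832) [0.05258963 0.05453005]
1419 ((613.1221923828125, -158.88365173339844), 13.010164260864258) [0.05267166 0.05453099]
```

View pics/s14c.png

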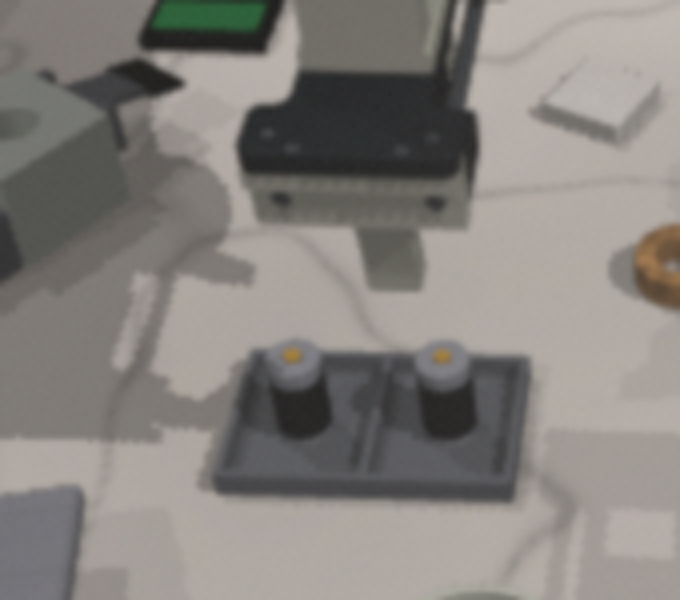

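```bash
python3 -m handwheel '[[-2.8,1.5,0,0],[-2.8,1.5,0,0],[-2.8,1.5,0,0],[-2.8,1.5,0,0],[-2.8,1.5,0,0],[0,0,-2.5,0],[0,0,-2.5,0],[0,0,0,0],[0,0,0,0]]' 0.2; python3 -c "
from h import *
f=grab('wrist','w15.png');W=cloud(f);P=W.reshape(-1,3)
Q=P[(P[:,2]>.015)&(P[:,2]<.024)&(np.hypot(P[:,0]-.455,P[:,1]+.017)<.04)]
print(len(Q),cv2.minEnclosingCircle((Q[:,:2]*1000).astype(np.float32)),np.percentile(Q[:,2],[50,95]))
s=arm.get_state();print(s['eef_pos'],s['ee_rot'],s['width'])"
```

```text
t: 40.2
eef_pos: [0.4635, -0.0149, 0.2759]
ee_rot: [3.079, -0.0, -1.316]
force: [-0.1, 0.3, 0.6]
width: 0.0697
3766 ((454.4175109863281, -16.942493438720703), 24.94184112548828) [0.01942132 0.02062448]
[ 0.46391124 -0.01480347  0.2765738 ] [ 3.08121918e+00 -3.84392593e-05 -1.31636670e+00] 0.07005319363665503
```

View pics/w15.png

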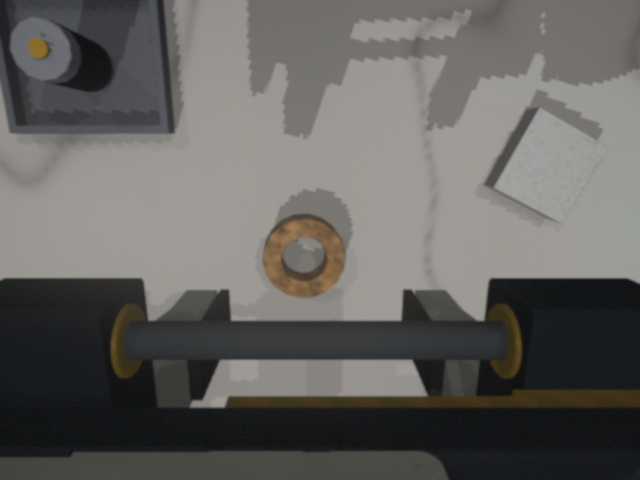

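```bash
python3 -m handwheel '[[0,0,-2.5,0],[0,0,-2.5,0],[0,0,-2,0],[0,0,-1.2,0],[0,0,-0.6,0],[0,0,0,0],[0,0,0,0]]'; python3 -m handwheel '[[0,0,0,0],[0,0,0,0],[0,0,0,0],[0,0,0,0],[0,0,0,0],[0,0,0,0],[0,0,0,0]]' 1 15; python3 -m handwheel '[[0,0,0.5,0],[0,0,1,0],[0,0,1.5,0],[0,0,2,0],[0,0,2,0],[0,0,0,0],[0,0,0,0]]'; python3 -c "
from h import *
f=grab('scene','s16.png');a=cv2.imread('pics/s16.png')[150:300,250:420];cv2.imwrite('pics/s16c.png',cv2.resize(a,None,fx=4,fy=4,interpolation=cv2.INTER_CUBIC))"
```

```text
t: 40.95
eef_pos: [0.4641, -0.0147, 0.1889]
ee_rot: [3.083, 0.0, -1.316]
force: [1.2, 0.0, 0.1]
width: 0.0701
t: 41.65
eef_pos: [0.4637, -0.0147, 0.1885]
ee_rot: [3.082, 0.0, -1.316]
force: [-0.2, 0.6, 6.5]
width: 0.0491
t: 42.35
eef_pos: [0.4634, -0.0148, 0.2588]
ee_rot: [3.083, 0.001, -1.317]
force: [-0.9, -0.1, -0.6]
width: 0.0493
```

View pics/s16c.png

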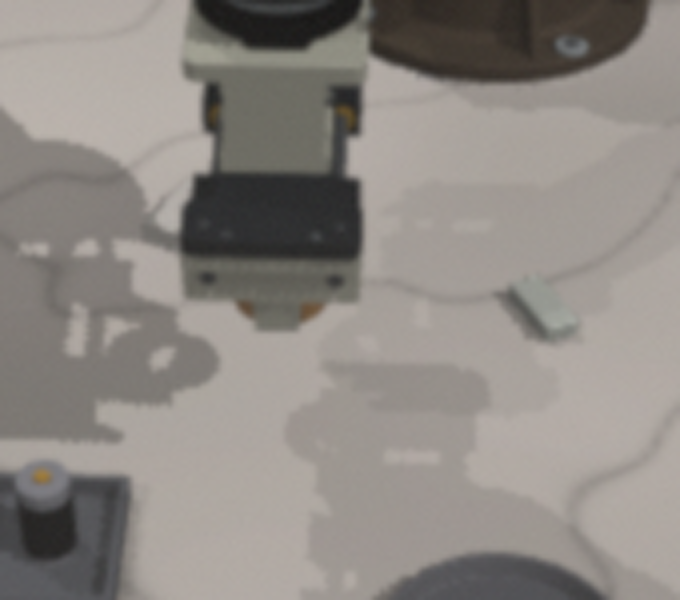

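```bash
python3 -m handwheel '[[2.42,2.5,0,0],[2.42,2.5,0,0],[2.42,2.5,0,0],[2.42,2.5,0,0],[2.42,2.5,0,0],[2.42,2.5,0,0],[0,0,0,0],[0,0,-2,0],[0,0,-2,0],[0,0,-0.8,0],[0,0,0,0],[0,0,0,0]]'; python3 -m handwheel '[[0,0,-0.5,0],[0,0,-0.4,0],[0,0,-0.3,0],[0,0,-0.1,0],[0,0,0,0]]'; python3 -m handwheel '[[0,0,-0.1,0],[0,0,0,0]]'
```

```text
t: 43.6
eef_pos: [0.6089, 0.1351, 0.2104]
ee_rot: [3.082, 0.0, -1.316]
force: [-0.4, -0.0, -0.2]
width: 0.0497
t: 44.1
eef_pos: [0.6087, 0.1352, 0.197]
ee_rot: [3.081, 0.0, -1.316]
force: [0.5, -0.7, 0.0]
width: 0.0496
t: 44.3
eef_pos: [0.6088, 0.1352, 0.1961]
ee_rot: [3.082, 0.0, -1.317]
force: [-0.8, 0.6, -0.4]
width: 0.0494
```

```bash
python3 -m handwheel '[[0,0,-0.15,0],[0,0,0,0]]'; python3 -m handwheel '[[0,0,-0.15,0],[0,0,0,0]]'
```

```text
t: 44.5
eef_pos: [0.6087, 0.1352, 0.1945]
ee_rot: [3.081, 0.0, -1.317]
force: [0.0, -0.3, -1.4]
width: 0.0491
t: 44.7
eef_pos: [0.6087, 0.1352, 0.1929]
ee_rot: [3.081, 0.0, -1.317]
force: [-0.0, -0.6, -0.5]
width: 0.0492
```

```bash
python3 -m handwheel '[[0,0,-0.1,0],[0,0,0,0]]'; python3 -m handwheel '[[0,0,-0.1,0],[0,0,0,0]]'
```

```text
t: 44.9
eef_pos: [0.6088, 0.1352, 0.1926]
ee_rot: [3.082, 0.0, -1.316]
force: [-1.4, 0.0, 3.7]
width: 0.0492
t: 45.1
eef_pos: [0.6087, 0.1352, 0.1925]
ee_rot: [3.082, 0.0, -1.316]
force: [-4.1, -0.2, 12.0]
width: 0.0488
```

Contact at the expected height. I ease off, open a little and lift.

```bash
python3 -m handwheel '[[0,0,0.1,0],[0,0,0,0]]'; python3 -m handwheel '[[0,0,0,0],[0,0,0,0],[0,0,0,0],[0,0,0,0]]' 0.3; python3 -m handwheel '[[0,0,0.5,0],[0,0,1,0],[0,0,2,0],[0,0,3,0],[0,0,3,0],[0,0,3,0],[0,0,0,0],[0,0,0,0]]'; python3 -c "
from h import *
f=grab('wrist','w17.png');W=cloud(f);P=W.reshape(-1,3)
Q=P[(P[:,2]>.0185)&(P[:,2]<.03)&(np.hypot(P[:,0]-.5994,P[:,1]-.1333)<.045)]
print(len(Q),cv2.minEnclosingCircle((Q[:,:2]*1000).astype(np.float32)),np.percentile(Q[:,2],[5,50,95]))"
```

```text
t: 45.3
eef_pos: [0.6089, 0.1353, 0.1926]
ee_rot: [3.082, 0.0, -1.316]
force: [-1.3, 0.2, 6.1]
width: 0.0495
t: 45.7
eef_pos: [0.6087, 0.1352, 0.1918]
ee_rot: [3.081, 0.0, -1.317]
force: [-0.1, 0.7, 0.7]
width: 0.0613
t: 46.5
eef_pos: [0.6087, 0.1352, 0.3188]
ee_rot: [3.084, 0.001, -1.317]
force: [-0.4, 0.5, -1.3]
width: 0.0615
2864 ((598.6329345703125, 132.88482666015625), 25.02765655517578) [0.02166297 0.02345095 0.02463474]
```

View pics/w17.png

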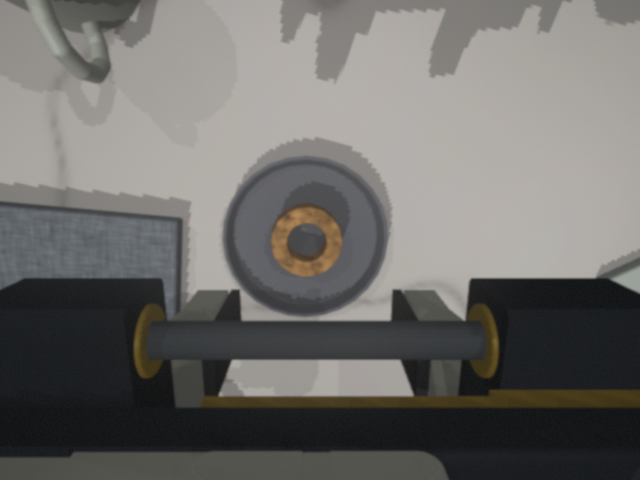

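The tape lies flat in the dish, centred at (306,241), with its top at 23 mm as it should be. I make a final check of everything before handing in.

```bash
python3 -m handwheel '[[0,0,3,0],[0,0,3,0],[0,0,0,0],[0,0,0,0],[0,0,0,0],[0,0,0,0]]'; python3 -c "
from h import *
f=grab('scene','s18.png');W=cloud(f);P=W.reshape(-1,3)
for n,c,r,lo,hi in [('c1',(.613,-.159),.03,.045,.062),('c2',(.5932,-.0916),.03,.045,.062),('tape',(.5986,.133),.045,.0185,.03),('stapler',(.495,.372),.09,.046,.06)]:
    Q=P[(P[:,2]>lo)&(P[:,2]<hi)&(np.hypot(P[:,0]-c[0],P[:,1]-c[1])<r)]
    if len(Q): print(n,len(Q),np.round(cv2.minAreaRect((Q[:,:2]*1000).astype(np.float32))[0],1),np.round(np.percentile(Q[:,2],[5,50,95]),4))"
```

```text
t: 47.15
eef_pos: [0.6085, 0.1351, 0.3757]
ee_rot: [3.079, -0.0, -1.317]
force: [1.2, -0.1, 0.1]
width: 0.0614
c1 129 [ 615.1 -157.9] [0.0474 0.0513 0.0534]
c2 131 [594.2 -90.4] [0.0472 0.0514 0.0533]
tape 365 [601.  133.7] [0.0196 0.0221 0.0242]
stapler 756 [497.2 374.8] [0.0469 0.0507 0.0527]
```

View pics/s18.png

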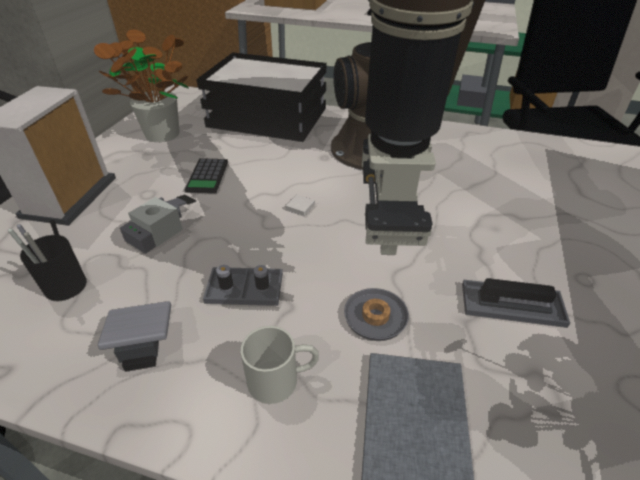

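The picture shows the cells at (224,278) and (262,278), the tape at (377,311) and the stapler at (517,293). All are in place, and the gripper is clear.

```bash
python3 -c "
from station import arm
print(arm.job_done())"
```

```text
the job is handed in; nothing more can be done
None
```

All four items are in place, and I handed the job in at about 47 s. It reports no verdict, so the results below come from my own camera measurements.

- **Lever:** I pressed it to its stop at about 36 N. The charged cell's body top rose to about 86 mm, which matches the full 26 mm lift.
- **Cells:** One stands upright in each bay of the two-bay tray, within about 3 mm of the bay centres. Both tops read about 52.6 mm, so they are on the floor.
- **Stapler:** It stands on its base, lengthwise in the long tray. The top reads about 52 mm and it is aligned with the tray. The wrist camera put it about 4 mm off centre and the scene camera under 1 mm.
- **Tape roll:** It lies flat in the round dish, within about 2 mm of the centre, with its top at about 23 mm.

**Tilted tool:** Joint 6 reached its range limit while the arm carried the stapler, which tilted the tool by about 0.32 rad in pitch. I took the pitch out by running joint 6 to its opposite limit. A roll of about 0.06 rad stayed until the end, and I allowed for the roughly 10 mm tip offset it caused. Nothing slipped or was dropped.

The last checks from the wrist and scene cameras agreed to within about 4 mm. At hand-in the gripper was clear of everything.

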